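# Take down a full sharps container

## Robot

A 6-joint arm with a two-finger parallel gripper is mounted at the origin on the work surface. World frame = base frame: x ahead of the robot, y to its left, z up, the work surface at z = 0. Lengths are in m, angles in rad, forces in N, time in s.
With the tool pointing down it reaches from about 0.35 to 0.775 m from the base axis. Payload 7.3 kg.
Tool frame: the origin (TCP) lies between the finger pads; the fingertips stand 11 mm ahead of it and the grasp point (between the pads) lies 8 mm behind it; z points along the fingers, y is the line along which they close (so a half turn about z gives the same grasp; the last joint's range is limited). The gripper opens to 92 mm and grips with 3 to 60 N. Pads are 19 mm wide; open, the fingers measure 130 mm over their backs; the gripper's body (75 mm by 190 mm) begins 47 mm behind the grasp point.
Start: joints at [-1.31, 0.342, 1.524, -0, 1.275, -0.146], TCP at [0.208, -0.482, 0.238] pointing down, gripper open.
Joint ranges: [-2.53, 2.53], [-0.77, 2.02], [0.04, 2.7], [-1, 4.14], [0.28, 2.66], [-3.11, 3.11]. Speed limits (rad/s): [2.57, 2.57, 3.14, 3.14, 3.14, 3.14].

## Interface

Orientations are given as a 3x3 rotation matrix whose columns are the frame's x, y, z axes.
In Python, from cell import observe, imaging, job gives the robot as it stands.
- The arm moves only by the tool apply_moves, never from a script. Its argument "increments" is a list that holds one entry, the list of rows, each a list of 6 numbers: the shift along the world's x, y, z in mm, then the turn, a rotation vector about the world's x, y, z in rad. In form: [[[tx, ty, tz, rx, ry, rz], ...]]. A call has 1 to 10 rows; each row shifts and turns the commanded pose from where the row before left it; what a row does not reach is not made up. A row lasts 1/12 s, in which the tool goes at most 41.7 mm and 7.16 degrees, less where a joint would pass 70% of its speed; a pose out of reach is approached as far as the arm can. A call is refused whole if a number of a shift passes 41.7 or a number of a turn 0.125, either way. A call with a gripper value outside its range is refused whole. "hand" is the opening, from 0 (shut) to 1 (fully open), set as the call begins (left out, the last holds). The fingers move at their own pace and stop on an object; the grip force is fixed at half the most. Time passes only in rows, so rows that do not move let the fingers close. It gives the time, the measured TCP pose, the force, the opening and the grip force at its end, in the units of the state.
- observe(): the state, without advancing time (a new reading comes with each control period).
- imaging.camera(name): name is "scene" or "top"; returns (picture, depth): 384x512x3 uint8, red, green, blue; 384x512 float32, m along the optical axis (not along the pixel's ray), 0 where there is no reading.
- imaging.calibration(name): a dict with "camera_matrix" (3x3 intrinsics, pixels), "D" ([k1, k2, p1, p2, k3] as OpenCV has them; the pictures are not rectified), "T" (4x4, takes a point from camera to world coordinates). Camera axes: x right, y down, z forward; pixel columns grow to the right and rows downward; lengths in m; the calibration is good to about 2 mm. A picture is of the moment at which its call begins. calibration takes no time and is no camera call.
- job.job_done(): hands the job in; it is judged then, once.
The state is a dict: "time_s": time; "joints": joint angles; "dq": joint speeds; "joint_efforts": joint torques, N m; "position": TCP position; "tool_rot": TCP orientation; "force": force on the tool from outside, world axes, zero at the start; "ft_torque": the same for the moment, N m; "gripper_width": finger opening in m; "grasp_force": force on a finger pad.
Only numpy, scipy, OpenCV 4.12 (cv2) and the standard library are available. Lean on these libraries where they do the work, as an engineer would, in place of code of your own. Each camera call takes 0.05 s, during which the arm holds its last target. There are 200 camera calls.

## Task

The red sharps container hanging on the equipment rail is full. Press its orange flap fully shut first, then lift the container up clear of the upturned hook it hangs on, draw it away and stand it flat in the empty bay of the grey transport tote, keeping it upright all the way and setting it down rather than dropping it. Leave the yellow container hanging, the blue one in its bay and the other things on the counter as they are.

Things in the scene. Friction and masses are not known exactly. Their poses are not given: they have to be found in the camera images.
- red: red sharps container, loose, 0.3 to 0.65 kg: tub and white lid together 115 (x) by 100 (y) by 150 mm high. Origin on its underside, 7.5 mm behind the tub's middle: the tub reaches from x = -65 to +50 mm. +z up; +x points to its back (the rail), its front looks to -x
- red_handle (a point): middle of the red container's white bar handle, 4 mm in x and 182 mm above the underside's origin, axes as the container's. The bar runs along y (94 mm, 76 mm free between its legs), is 12 mm thick in x and z, with 26 mm of free room between it and the lid; it lies within about 15 mm of the centre of mass in plan
- red_strap (a point): middle of the white strap on the red container's back, on which it hangs; at x = 65, y = 0, z = 102.5 mm of the container. It is 64 (y) by 6 (x) by 15 mm (z) and stands 12 mm off the tub on two lugs, 52 mm apart: the hook's tongue stands up through this slot
- red_centre (a point): middle of the red container, 80 mm straight above the origin of its underside, axes as the container's
- flap (a joint): orange flap on the front half of the red lid: 0 rad = shut, flat; grows as it opens, to 2.0 (1.57 = upright). Stiff hinge: it stays where left; about 0.4 N at its edge moves it. Hinge line along the container's x, at y = -28, z = 153.5 mm, from x = -60 to -16 mm; shut, the 5 mm thick flap reaches y = +32 mm (tab to +41 mm), top at z = 156 mm
- flap_edge (a point): middle of the flap's free edge, 60 mm from the hinge line (shut: at x = -38, y = +32, z = 153.5 mm of the container)
- bracket_red: fixed steel bracket holding the red container. Origin on the counter straight under the rail; -x points away from the rail. Its arm (top z = 135 mm) bears the strap; from the arm's front a tongue (40 mm wide, 4 mm thick, x = -38 to -34) rises 45 mm to its tip at z = 180 mm, the top of bracket and rail. The hung container's origin is at about x = -95, z = 40 mm; raise it over 45 mm, draw to -x
- bay (a point): middle of the floor of the empty bay of the grey transport tote (fixed), axes as the tote's: the bay is 162 (x) by 128 mm (y) inside; its 6 mm walls end 64 mm above this floor, which is 6 mm above the counter. The bay with the blue container lies beside it to -y
- blue_centre (a point): middle (80 mm above the underside) of the blue container, all blue and of the red one's shape, with its flap shut, which stands in the other bay of the tote
- yellow_centre (a point): middle (80 mm above the underside) of the yellow container, all yellow and of the red one's shape, with its flap shut, which hangs on a like bracket 180 to 240 mm along the rail from the red one, on either side
- sanitiser: clear bottle with black cap, 60 mm across, 170 mm high, standing on the counter; origin under its middle
- cup: small white medicine cup, 40 mm across, 32 mm high; origin under its middle
- tape: roll of white tape, 60 mm across, 24 mm high, lying flat; origin under its middle
- galley: steel bowl, 100 mm across, 40 mm high; origin under its middle
Mind the look-alikes: they are no part of the job. Leave any green or pink look-alike of the red alone.

How it is judged:
On the way, in this order (a step that is already met when the one before it is completed fails the run):
1. the red container's flap is pressed fully shut while it still hangs on its bracket (value of joint flap below 0.08 rad and distance of red_centre from where it was at the start of the episode below 0.02 m), for 0.2 s.
2. the red container, flap shut, is lifted more than 45 mm, past the tip of the hook (value of joint flap below 0.1 rad and z of red_centre in the frame of bracket_red above 0.166 m), for 0.1 s.
At the end, for the whole second after the job is handed in: red container flat on the floor of the empty bay (middle within 30 mm of the bay's in x and y, at most 5 mm high, tilt under 0.06 rad), at rest, flap shut within 0.1 rad; yellow container still hanging within 20 mm and blue one within 30 mm of its start (x of red_centre in the frame of bay between -0.03 and 0.03 m and y of red_centre in the frame of bay between -0.03 and 0.03 m and z of red_centre in the frame of bay below 0.085 m and angle between red's own z axis and vertical below 0.06 rad and linear speed of red below 0.02 m/s and value of joint flap below 0.1 rad and distance of yellow_centre from where it was at the start of the episode below 0.02 m and distance of blue_centre from where it was at the start of the episode below 0.03 m); the robot touches nothing.
It fails at once if the red container is taken off its place (moved more than 30 mm) with its flap not shut (more than 0.2 rad open) (distance of red_centre from where it was at the start of the episode above 0.03 m and value of joint flap above 0.2 rad).
It fails at once if the red container is tipped more than 0.35 rad (angle between red's own z axis and vertical above 0.35 rad).
It fails at once if the red container is dropped into the bay (faster than 0.4 m/s within 35 mm of the floor) or falls lower than the bay's floor ((horizontal distance between red_centre and bay below 0.06 m and z of red_centre in the frame of bay below 0.115 m and linear speed of red above 0.4 m/s) or height (world z) of red_centre below 0.07 m).
It fails at once if the yellow container is moved more than 20 mm or the blue one more than 30 mm (distance of yellow_centre from where it was at the start of the episode above 0.02 m or distance of blue_centre from where it was at the start of the episode above 0.03 m).
It fails at once if the sanitiser, cup, tape or bowl is moved more than 30 mm (distance of any of sanitiser, cup, tape, galley from where it was at the start of the episode above 0.03 m).
It also fails if it takes over 53 s, if anything falls off the work surface, if the arm or the gripper's body presses on something with over 40 N, if the wrist force passes 120 N, or if a joint passes its speed limit or range.

## Working session

There is one attempt and no reset: what is moved stays moved. The work goes in short steps, Python scripts to look and compute and a tool call to move; the robot and the scene stay as the last step left them, time stands still between calls to the robot, and variables do not carry over. Pictures are saved under pics/ and viewed, at most 10 in all, crops included, and the job is handed in when it is done.

Besides the shell and the picture viewer there is one more tool, called as name(argument=value, ...), one argument or row to a line, values as JSON. apply_moves: Moves the arm, as the interface text tells. Its arguments: {"type":"object","properties":{"increments":{"type":"array"},"hand":{"type":"number"}},"required":["increments"]}

```bash
mkdir -p pics
cat > h.py <<'E'
import numpy as np, cv2
from cell import observe, imaging, job
def grab(n):
    im,d=imaging.camera(n); return im,d,imaging.calibration(n)
def cloud(d,c):
    h,w=d.shape
    uv=np.stack(np.meshgrid(np.arange(w),np.arange(h)),-1).reshape(-1,1,2).astype(np.float32)
    n=cv2.undistortPoints(uv,c["camera_matrix"],np.array(c["D"],float)).reshape(h,w,2)
    P=np.dstack([n*d[...,None],d])
    T=np.array(c["T"]); W=P@T[:3,:3].T+T[:3,3]; W[d<=0]=np.nan
    return W
E
python3 - <<'E'
from h import *
for n in("scene","top"):
    im,d,c=grab(n); np.savez(f"{n}0.npz",im=im,d=d)
    cv2.imwrite(f"pics/{n}0.png",cv2.resize(im[...,::-1],(768,576)))
    print(n,np.round(c["T"],3).tolist(),np.round(c["camera_matrix"],1).tolist(),np.mean(d>0))
E
```

```text
scene [[-0.83, 0.326, -0.452, 1.221], [0.557, 0.519, -0.648, 0.98], [0.023, -0.79, -0.613, 1.009], [0.0, 0.0, 0.0, 1.0]] [[445.5, 0.0, 255.5], [0.0, 445.5, 188.9], [0.0, 0.0, 1.0]] 0.99591064453125
top [[0.024, -0.983, 0.184, 0.284], [-1.0, -0.024, 0.002, 0.048], [0.002, -0.184, -0.983, 1.702], [0.0, 0.0, 0.0, 1.0]] [[420.2, 0.0, 253.4], [0.0, 420.2, 186.5], [0.0, 0.0, 1.0]] 0.99591064453125
```

View pics/scene0.png

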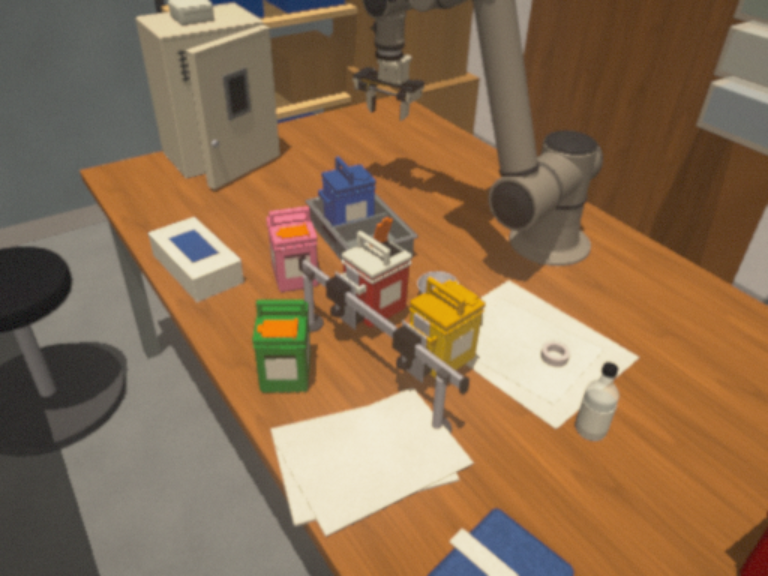

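View pics/top0.png

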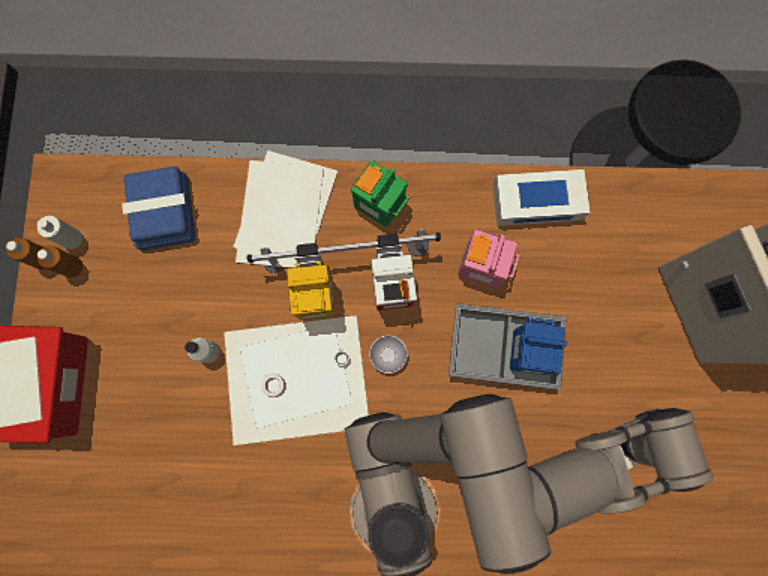

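Scene view (768 px): red tub with white lid at (378,280), its orange flap standing up at (383,230). Top view: red/white at (393,280), yellow (310,290), blue in tote (540,347), empty bay (480,342), bowl (388,355).
Candidates for red (top view): red/white lid (393,280); pink (488,258); green (380,190); yellow (310,290); blue (540,347); red box at left (40,385). By the description I choose (393,280), the one hanging with a white lid.

Run:
```python
from h import *
S=np.load("scene0.npz");T=np.load("top0.npz")
cs=imaging.calibration("scene");ct=imaging.calibration("top")
Ws=cloud(S["d"],cs);Wt=cloud(T["d"],ct)
a=cv2.resize(T["im"][150:275,215:400,::-1],None,fx=4,fy=4,interpolation=2)[:480]
b=cv2.resize(S["im"][130:230,190:330,::-1],None,fx=4,fy=4,interpolation=2)
cv2.imwrite("pics/ca.png",a);cv2.imwrite("pics/cb.png",b)
def seg(W,im,n):
    hsv=cv2.cvtColor(im,cv2.COLOR_RGB2HSV).astype(int);h,s,v=[hsv[...,i] for i in range(3)]
    x,y,z=[W[...,i] for i in range(3)]
    reg=(x>.35)&(x<.62)&(abs(y-.03)<.09)&(z>.04)
    for nm,m in dict(white=(s<60)&(v>130)&reg&(z>.15),orange=(h>4)&(h<17)&(s>150)&(v>100)&reg,red=((h<4)|(h>174))&(s>120)&reg,steel=(z>.15)&(x>.4)&(x<.7)&(abs(y-.1)<.3)&(s<70)&(v<130),
        yellow=(h>20)&(h<32)&(s>150)&(z>.1)&(x<.65),blue=(h>105)&(h<125)&(s>120)&(z>.1)&(x<.5)&(x>.2)).items():
        P=W[m]; 
        if len(P)>5: print(n,nm,len(P),np.round(np.percentile(P,[2,25,50,75,98],axis=0),3).tolist())
    return
seg(Wt,T["im"],"top");seg(Ws,S["im"],"scene")
# handle top z>.21 near red
for n,W in(("top",Wt),("scene",Ws)):
    m=(W[...,2]>.205)&(W[...,2]<.245)&(abs(W[...,0]-.5)<.1)&(abs(W[...,1]-.03)<.08)
    P=W[m];print(n,"high",len(P),np.round(np.percentile(P,[2,25,50,75,98],axis=0),3).tolist())
# tote walls
m=(abs(Wt[...,2]-.07)<.006)&(Wt[...,0]<.5)&(Wt[...,0]>.2)&(Wt[...,1]<-.05)&(Wt[...,1]>-.42)
P=Wt[m][:,:2].astype(np.float32);print("tote",len(P),cv2.minAreaRect(P),np.round(cv2.boxPoints(cv2.minAreaRect(P)),3).tolist())
print(observe()["gripper_width"])
```

```text
top white 478 [[0.514, -0.032, 0.181], [0.549, -0.005, 0.186], [0.58, 0.028, 0.189], [0.603, 0.052, 0.193], [0.619, 0.069, 0.23]]
top orange 51 [[0.521, -0.017, 0.186], [0.533, -0.013, 0.197], [0.542, -0.009, 0.217], [0.552, -0.003, 0.236], [0.564, 0.007, 0.263]]
top red 36 [[0.511, -0.031, 0.051], [0.513, -0.016, 0.064], [0.517, 0.018, 0.091], [0.521, 0.047, 0.128], [0.524, 0.056, 0.159]]
top steel 547 [[0.519, -0.063, 0.151], [0.566, 0.016, 0.16], [0.632, 0.037, 0.166], [0.658, 0.22, 0.187], [0.691, 0.35, 0.204]]
top yellow 723 [[0.483, 0.175, 0.139], [0.508, 0.202, 0.187], [0.537, 0.225, 0.19], [0.573, 0.248, 0.194], [0.6, 0.273, 0.229]]
top blue 950 [[0.291, -0.397, 0.111], [0.385, -0.37, 0.154], [0.416, -0.344, 0.158], [0.446, -0.317, 0.162], [0.486, -0.296, 0.24]]
scene white 594 [[0.516, -0.025, 0.182], [0.571, 0.004, 0.189], [0.584, 0.036, 0.191], [0.597, 0.058, 0.194], [0.619, 0.072, 0.228]]
scene orange 319 [[0.514, -0.014, 0.044], [0.528, -0.001, 0.077], [0.541, 0.058, 0.142], [0.56, 0.064, 0.221], [0.615, 0.072, 0.255]]
scene red 46 [[0.525, 0.06, 0.057], [0.575, 0.064, 0
[... 336 characters left out ...]
228]]
scene blue 118 [[0.209, -1.621, 0.154], [0.382, -0.367, 0.157], [0.407, -0.342, 0.16], [0.446, -0.322, 0.164], [0.465, -0.306, 0.267]]
top high 124 [[0.522, -0.024, 0.208], [0.569, -0.008, 0.222], [0.578, 0.005, 0.226], [0.582, 0.035, 0.229], [0.59, 0.064, 0.241]]
scene high 219 [[0.523, -0.023, 0.206], [0.551, -0.007, 0.218], [0.578, -0.001, 0.225], [0.584, 0.036, 0.228], [0.593, 0.066, 0.243]]
tote 434 ((0.4095418155193329, -0.27426671981811523), (0.28898608684539795, 0.18194861710071564), 89.62471008300781) [[0.3179999887943268, -0.4180000126361847], [0.5, -0.4189999997615814], [0.5009999871253967, -0.12999999523162842], [0.3199999928474426, -0.1289999932050705]]
0.09155155246437999
```

View pics/ca.png

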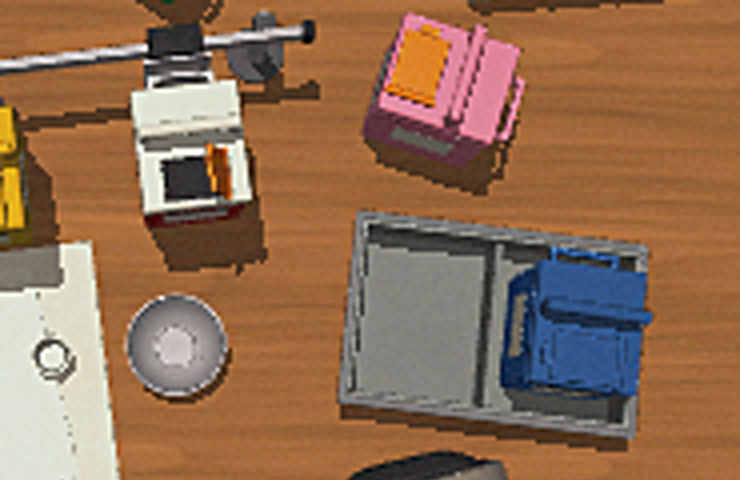

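View pics/cb.png

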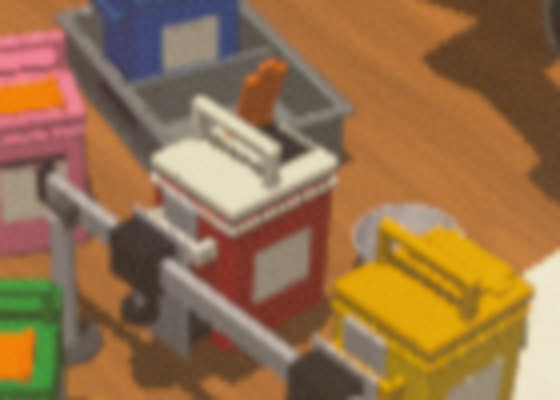

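The crops confirm it: white lid, red tub, hanging on the bracket. The flap stands slightly past upright at crop px (218,170). The empty bay's middle is near crop px (415,325).

Run:
```python
from h import *
S=np.load("scene0.npz");T=np.load("top0.npz")
Ws=cloud(S["d"],imaging.calibration("scene"));Wt=cloud(T["d"],imaging.calibration("top"))
def sel(W,lo,hi): return W[np.all((W>lo)&(W<hi),axis=2)]
def line(P,nm):
    c=np.median(P,0);u=np.linalg.svd(P[:,:2]-P[:,:2].mean(0),full_matrices=0)[2][0]; u*=np.sign(u[1])
    t=(P[:,:2]-P[:,:2].mean(0))@u
    mid=P[:,:2].mean(0)+u*(np.percentile(t,1)+np.percentile(t,99))/2
    print(nm,len(P),"mid",np.round(mid,4),"z",np.round(np.percentile(P[:,2],[5,50,95]),4),"yaw",round(float(np.arctan2(-u[0],u[1])),3),"len",np.ptp(np.percentile(t,[1,99])).round(3))
for n,W in(("top",Wt),("sc",Ws)):
    line(sel(W,[.566,-.05,.215],[.61,.09,.236]),n+" handle")
    line(sel(W,[.55,.17,.215],[.6,.3,.236]) if 0 else sel(W,[.53,.16,.215],[.6,.3,.236]),n+" yhandle")
    line(sel(W,[.6,-.2,.155],[.72,.4,.178]),n+" rail")
    lid=sel(W,[.5,-.05,.18],[.64,.09,.2])
    r=cv2.minAreaRect(lid[:,:2].astype(np.float32));print(n,"lid",len(lid),r,np.median(lid[:,2]).round(4))
    print(n,"flap",np.round(np.percentile(sel(W,[.51,-.05,.205],[.565,.03,.28]),[5,50,95],axis=0),3).tolist(), "max z",np.nanmax(sel(W,[.51,-.05,.205],[.565,.03,.3])[:,2]))
    F=sel(W,[.51,-.05,.245],[.565,.03,.28]);print(" edge",np.median(F,0).round(3))
for nm,lo,hi in(("+y wall",[.34,-.16,.06],[.48,-.115,.08]),("mid",[.34,-.3,.06],[.48,-.245,.08])):
    line(sel(Wt,lo,hi),nm)
for nm,lo,hi in(("far",[.47,-.24,.06],[.52,-.14,.08]),("near",[.3,-.24,.06],[.345,-.14,.08])):
    line(sel(Wt,lo,hi),nm)
line(sel(Wt,[.35,-.25,.0],[.48,-.15,.015]),"floor")
```

```text
top handle 90 mid [0.5804 0.0193] z [0.2206 0.2263 0.2313] yaw 0.14 len 0.09
top yhandle 92 mid [0.5506 0.2254] z [0.2211 0.226  0.2312] yaw 0.154 len 0.09
top rail 455 mid [0.6532 0.0906] z [0.1555 0.1605 0.1698] yaw 0.067 len 0.579
top lid 690 ((0.576704740524292, 0.019689660519361496), (0.12690749764442444, 0.0997132658958435), 8.042091369628906) 0.1882
top flap [[0.522, -0.011, 0.21], [0.541, -0.004, 0.239], [0.56, 0.004, 0.261]] max z 0.26357800031054457
 edge [0.54  0.003 0.253]
sc handle 111 mid [0.5832 0.0205] z [0.2175 0.2259 0.2298] yaw 0.14 len 0.093
sc yhandle 144 mid [0.5537 0.2266] z [0.218  0.226  0.2297] yaw 0.153 len 0.092
sc rail 827 mid [0.6461 0.0931] z [0.1554 0.1626 0.1743] yaw 0.07 len 0.583
sc lid 644 ((0.5753612518310547, 0.020150020718574524), (0.12903881072998047, 0.10075340420007706), 7.109812259674072) 0.1898
sc flap [[0.522, -0.012, 0.208], [0.544, -0.002, 0.234], [0.562, 0.005, 0.256]] max z 0.2594770038251307
 edge [0.544 0.003 0.251]
+y wall 136 mid [ 0.4104 -0.1433] z [0.0631 0.0699 0.0764] yaw 1.535 len 0.133
mid 62 mid [ 0.4031 -0.2812] z [0.0605 0.0658 0.0773] yaw 1.411 len 0.133
far 76 mid [ 0.5079 -0.1878] z [0.0631 0.0694 0.0755] yaw 0.293 len 0.102
near 44 mid [ 0.3414 -0.1961] z [0.0629 0.0686 0.0734] yaw -0.032 len 0.082
floor 663 mid [ 0.4176 -0.2039] z [0.0012 0.0062 0.012 ] yaw 1.509 len 0.123
```

Run:
```python
from h import *
from scipy.optimize import least_squares
T=np.load("top0.npz");Wt=cloud(T["d"],imaging.calibration("top"))
P=Wt[np.all((Wt>[.29,-.45,.06])&(Wt<[.53,-.1,.078]),axis=2)][:,:2]
P=P[(P[:,1]>-.28)|(P[:,0]<.36)]
def f(p):
    c,s=np.cos(p[2]),np.sin(p[2]); q=(P-p[:2])@np.array([[c,-s],[s,c]])
    x,y=q.T # wall centre lines: bay centre frame
    return np.minimum.reduce([abs(x-.084),abs(x+.084),abs(y-.067),abs(y+.067),abs(y+.201)])
b=min((least_squares(f,[.41,-.205,a],loss="soft_l1",f_scale=.004) for a in(-.12,-.08,-.04,0,.04)),key=lambda r:r.cost)
print(len(P),b.x,b.cost,np.median(f(b.x)))
o=observe();print(np.round(o["tool_rot"],3).tolist(),o["position"],o["joints"])
```

```text
584 [ 0.43024728 -0.21222591 -0.10843522] 0.00482076032435279 0.003240026703837433
[[0.918, 0.396, -0.0], [0.396, -0.918, 0.001], [0.0, -0.001, -1.0]] [ 0.20765748 -0.48182605  0.23713596] [-1.30998804e+00  3.42614554e-01  1.52491703e+00 -3.24529106e-05
  1.27534178e+00 -1.46032388e-01]
```

apply_moves(
  increments=[
    [[0,0,30,0,0,0],[10,15,30,0,0,0.1],[20,26,30,0,0,0.1],[24,31,3,0,0,0.1],[24,31,0,0,0,0.1],[24,31,0,0,0,0.1],[24,31,0,0,0,0.1],[24,31,0,0,0,0.1],[24,31,0,0,0,0.1],[24,31,0,0,0,0.1]],
  ],
  hand=0,
)

```text
time_s: 0.93
position: [0.4052, -0.2239, 0.3287]
tool_rot: [[0.256, 0.967, -0.0], [0.967, -0.256, 0.0], [0.0, -0.0, -1.0]]
force: [0.6, -1.2, -0.4]
gripper_width: 0.0294
grasp_force: 0.0
```

Run:
```python
from h import *
T=np.load("top0.npz");im=T["im"][...,::-1].copy();c=imaging.calibration("top")
M=np.linalg.inv(np.array(c["T"]))
im=cv2.resize(im[:, :],None,fx=4,fy=4,interpolation=2)
def draw(x,y,a,rect,z,col):
    R=np.array([[np.cos(a),-np.sin(a)],[np.sin(a),np.cos(a)]])
    P=np.array([[*(R@np.array(p)/1000+[x,y]),z] for p in rect])
    uv=cv2.projectPoints(P,cv2.Rodrigues(M[:3,:3])[0],M[:3,3],c["camera_matrix"],np.array(c["D"],float))[0]
    cv2.polylines(im,[np.int32(uv*4+2)],True,col,1)
out=[(87,70),(87,-204),(-87,-204),(-87,70)];bay=[(81,64),(81,-64),(-81,-64),(-81,64)]
for p,col in(((.430,-.212,-.108),(0,255,0)),((.422,-.210,-.085),(0,0,255))):
    draw(*p,out,.07,col);draw(*p,bay,.07,col)
draw(.578,.0195,.14,[(50,50),(50,-50),(-65,-50),(-65,50)],.19,(0,255,0))
draw(.578,.0195,.14,[(10,47),(10,-47),(-2,-47),(-2,47)],.228,(0,255,0))
draw(.578,.0195,.14,[(-16,-28),(-60,-28)],.1935,(0,255,0))
cv2.imwrite("pics/fit.png",im[600:1100,880:1600])
```

```text
(no output)
```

View pics/fit.png

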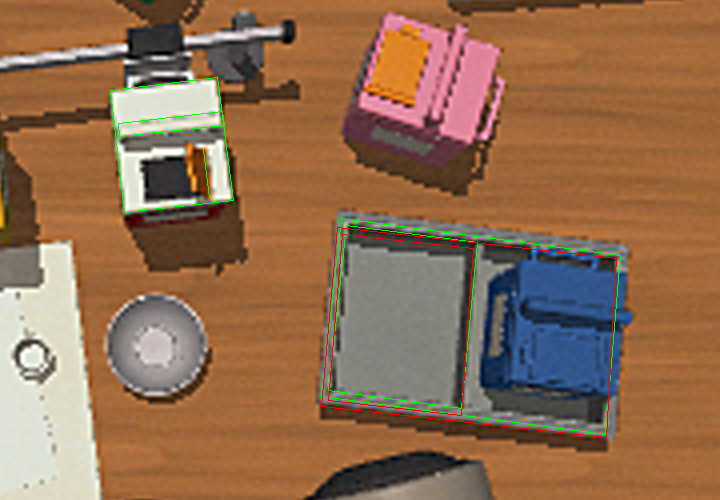

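The overlay shows the red lid, handle and hinge fit well (lid at px 112–232, 78–212). The green tote outline fits at about 2 mm, so bay ≈ (0.430, -0.212), yaw -0.11.

apply_moves(
  increments=[
    [[28,35,0,0,0,0.08],[28,35,0,0,0,0.08],[28,35,0,0,0,0.08],[28,35,0,0,0,0.08],[28,36,0,0,0,0.08],[0,0,-28,0,0,0],[0,0,-28,0,0,0],[0,0,-27,0,0,0],[0,0,0,0,0,0]],
  ],
)

```text
time_s: 1.68
position: [0.5315, -0.0616, 0.2403]
tool_rot: [[-0.136, 0.991, -0.01], [0.991, 0.136, 0.003], [0.004, -0.01, -1.0]]
force: [-0.6, -0.1, -1.4]
gripper_width: 0.0005
grasp_force: 0.0
```

Run:
```python
from h import *
im,d,c=grab("scene");im2,d2,c2=grab("top")
a=cv2.resize(im[100:240,190:330,::-1],None,fx=4,fy=4,interpolation=2);b=cv2.resize(im2[130:235,220:320,::-1],(400,560))
b=cv2.resize(im2[130:235,220:320,::-1],None,fx=4,fy=4)
h=max(a.shape[0],b.shape[0]);p=lambda x:np.pad(x,((0,h-x.shape[0]),(0,0),(0,0)))
o=np.hstack([p(a),p(b)]);o=cv2.resize(o,None,fx=.8,fy=.8);cv2.imwrite("pics/pre.png",o);print(o.shape)
```

```text
(448, 768, 3)
```

View pics/pre.png

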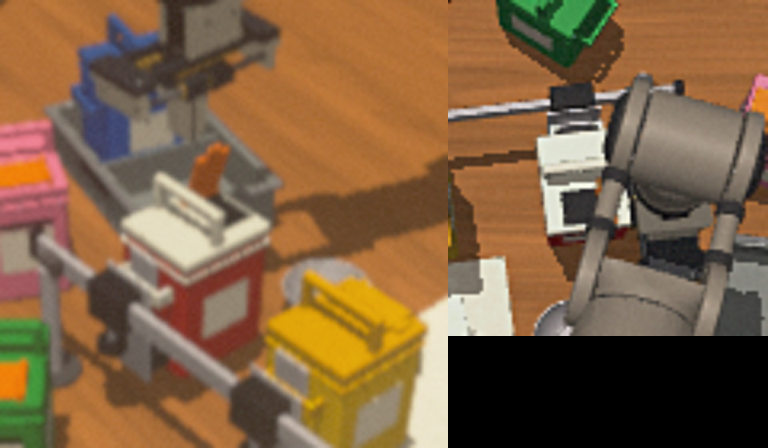

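The picture shows the flap still upright at (205,170), with the shut gripper behind it on the -y side. The gripper stopped about 15 mm short in x and y, so I correct that and push the flap over.

apply_moves(
  increments=[
    [[7,1,3,0,0,0],[7,1,3,0,0,0],[-2,14,0,0,0,0],[-2,14,0,0,0,0],[-2,14,0,0,0,0],[-2,14,0,0,0,0],[-2,14,0,0,0,0],[0,0,0,0,0,0]],
  ],
)

```text
time_s: 2.45
position: [0.5374, 0.0125, 0.2523]
tool_rot: [[-0.139, 0.99, 0.0], [0.99, 0.139, 0.001], [0.001, 0.0, -1.0]]
force: [0.4, -0.6, -0.2]
gripper_width: 0.0003
grasp_force: 0.0
```

apply_moves(
  increments=[
    [[-1,5,-8,0,0,0],[-1,5,-8,0,0,0],[-1,5,-8,0,0,0],[0,5,-7,0,0,0],[0,0,-6,0,0,0],[0,0,-3,0,0,0],[0,0,-2,0,0,0],[0,0,0,0,0,0]],
  ],
)

```text
time_s: 3.12
position: [0.5351, 0.0289, 0.2093]
tool_rot: [[-0.135, 0.991, -0.001], [0.991, 0.135, -0.0], [0.0, -0.001, -1.0]]
force: [0.3, 0.6, 0.2]
gripper_width: 0.0006
grasp_force: 0.0
```

apply_moves(
  increments=[
    [[0,5,-1,0,0,0],[0,0,-1,0,0,0],[0,0,-1,0,0,0],[0,0,-1,0,0,0],[0,0,0,0,0,0],[0,0,0,0,0,0]],
  ],
)

```text
time_s: 3.62
position: [0.5352, 0.0342, 0.2059]
tool_rot: [[-0.136, 0.991, 0.0], [0.991, 0.136, -0.0], [-0.0, 0.0, -1.0]]
force: [0.2, -0.6, -0.5]
gripper_width: 0.0002
grasp_force: 0.0
```

apply_moves(
  increments=[
    [[0,0,-1,0,0,0],[0,0,-1,0,0,0],[0,0,-1,0,0,0],[0,0,0,0,0,0],[0,0,0,0,0,0]],
  ],
)

```text
time_s: 4.03
position: [0.5354, 0.0342, 0.2039]
tool_rot: [[-0.136, 0.991, 0.001], [0.991, 0.136, -0.0], [-0.0, 0.001, -1.0]]
force: [-2.4, 1.0, 8.0]
gripper_width: 0.0007
grasp_force: 3.6
```

8 N of contact, so the flap is pressed. I hold it briefly, rise and check.

apply_moves(
  increments=[
    [[0,0,0,0,0,0],[0,0,0,0,0,0],[0,0,10,0,0,0],[0,0,25,0,0,0],[10,-3,30,0,0,0],[16,-5,20,0,0,0],[16,-6,0,0,0,0],[5,0,0,0,0,0],[0,0,0,0,0,0]],
  ],
  hand=0,
)

```text
time_s: 4.78
position: [0.5826, 0.02, 0.2873]
tool_rot: [[-0.135, 0.991, -0.001], [0.991, 0.135, 0.0], [0.0, -0.001, -1.0]]
force: [0.6, -0.1, -0.3]
gripper_width: 0.0006
grasp_force: 0.0
```

Run:
```python
from h import *
im,d,c=grab("scene");W=cloud(d,c)
cv2.imwrite("pics/shut.png",cv2.resize(im[110:220,190:330,::-1],None,fx=4,fy=4,interpolation=2))
P=W[np.all((W>[.56,-.05,.212])&(W<[.61,.09,.236]),axis=2)]
u=np.linalg.svd(P[:,:2]-P[:,:2].mean(0),full_matrices=0)[2][0]
print(len(P),P.mean(0),np.percentile(P,[2,98],axis=0),u,np.percentile(P[:,2],[50,90]))
hsv=cv2.cvtColor(im,cv2.COLOR_RGB2HSV);m=(hsv[...,0]>4)&(hsv[...,0]<17)&(hsv[...,1]>150)&np.all((W>[.5,-.05,.17])&(W<[.6,.09,.3]),axis=2)
F=W[m];print("flap",len(F),np.percentile(F,[2,50,98],axis=0).round(3) if len(F) else 0)
```

```text
120 [0.58310471 0.02253435 0.22407256] [[ 0.57148978 -0.0229043   0.21290787]
 [ 0.59383364  0.06526795  0.23051328]] [-0.15822491  0.9874031 ] [0.22506415 0.22897148]
flap 93 [[ 0.517 -0.015  0.191]
 [ 0.534  0.029  0.195]
 [ 0.551  0.053  0.198]]
```

View pics/shut.png

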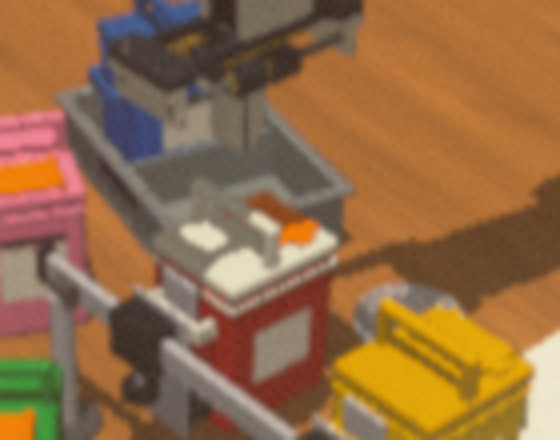

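The flap is shut: flat orange at (275,220), z 0.195. The container hasn't moved. I open the gripper and descend onto the bar.

apply_moves(
  increments=[
    [[0,0,0,0,0,0],[0,0,0,0,0,0],[0,1,0,0,0,0],[0,0,-15,0,0,0],[0,0,-20,0,0,0],[0,0,-20,0,0,0],[0,0,-12,0,0,0],[0,0,-8,0,0,0],[0,0,0,0,0,0]],
  ],
  hand=0.7,
)

```text
time_s: 5.58
position: [0.5811, 0.0215, 0.2112]
tool_rot: [[-0.136, 0.991, -0.003], [0.991, 0.136, 0.0], [0.001, -0.003, -1.0]]
force: [0.2, 0.4, 0.2]
gripper_width: 0.0558
grasp_force: 0.0
```

apply_moves(
  increments=[
    [[0,0,0,0,0,0],[0,0,0,0,0,0],[0,0,0,0,0,0],[0,0,0,0,0,0],[0,0,0,0,0,0],[0,0,0,0,0,0],[0,0,0,0,0,0]],
  ],
  hand=0,
)

```text
time_s: 6.17
position: [0.5823, 0.0212, 0.2131]
tool_rot: [[-0.136, 0.991, 0.0], [0.991, 0.136, -0.0], [-0.0, 0.0, -1.0]]
force: [0.1, -0.1, 0.1]
gripper_width: 0.0181
grasp_force: 0.0
```

apply_moves(
  increments=[
    [[0,0,0,0,0,0],[0,0,0,0,0,0],[0,0,0,0,0,0],[0,0,0,0,0,0]],
  ],
  hand=0,
)

```text
time_s: 6.5
position: [0.5819, 0.0213, 0.2129]
tool_rot: [[-0.136, 0.991, -0.0], [0.991, 0.136, -0.0], [0.0, -0.0, -1.0]]
force: [-2.4, 0.0, 2.1]
gripper_width: 0.0118
grasp_force: 30.0
```

apply_moves(
  increments=[
    [[0,0,3,0,0,0],[0,0,5,0,0,0],[0,0,8,0,0,0],[0,0,10,0,0,0],[0,0,10,0,0,0],[0,0,10,0,0,0],[0,0,10,0,0,0],[0,0,8,0,0,0],[0,0,0,0,0,0],[0,0,0,0,0,0]],
  ],
)

```text
time_s: 7.33
position: [0.5823, 0.0212, 0.2775]
tool_rot: [[-0.136, 0.991, 0.001], [0.991, 0.136, -0.0], [-0.0, 0.001, -1.0]]
force: [-0.0, 0.5, -5.8]
gripper_width: 0.0115
grasp_force: 30.0
```

apply_moves(
  increments=[
    [[-6,-1,0,0,0,0],[-12,-2,1,0,0,0],[-18,-3,1,0,0,0],[-20,-3,1,0,0,0],[-20,-3,1,0,0,0],[-20,-3,1,0,0,0],[-20,-3,1,0,0,0],[-18,-2,0,0,0,0],[-10,-1,0,0,0,0],[-4,0,0,0,0,0]],
  ],
)

```text
time_s: 8.17
position: [0.4324, 0.0002, 0.2827]
tool_rot: [[-0.135, 0.991, -0.001], [0.991, 0.135, 0.0], [0.0, -0.001, -1.0]]
force: [-0.6, -0.2, -5.2]
gripper_width: 0.012
grasp_force: 30.0
```

apply_moves(
  increments=[
    [[0,-8,0,0,0,-0.02],[0,-18,0,0,0,-0.03],[0,-26,0,0,0,-0.03],[0,-30,0,0,0,-0.03],[0,-30,0,0,0,-0.03],[0,-30,0,0,0,-0.03],[0,-30,0,0,0,-0.03],[0,-22,0,0,0,-0.03],[0,-12,0,0,0,-0.02],[0,-6,0,0,0,0]],
  ],
)

```text
time_s: 9.0
position: [0.4345, -0.2139, 0.2823]
tool_rot: [[0.117, 0.993, -0.0], [0.993, -0.117, -0.0], [-0.0, -0.0, -1.0]]
force: [0.3, -0.1, -5.1]
gripper_width: 0.0118
grasp_force: 30.0
```

apply_moves(
  increments=[
    [[0,0,0,0,0,0],[0,0,0,0,0,0]],
  ],
)

```text
time_s: 9.17
position: [0.4343, -0.2111, 0.2826]
tool_rot: [[0.113, 0.994, -0.0], [0.994, -0.113, 0.001], [0.001, -0.0, -1.0]]
force: [-0.4, -0.2, -5.1]
gripper_width: 0.0118
grasp_force: 30.0
```

Run:
```python
from h import *
im,d,c=grab("scene");cv2.imwrite("pics/over.png",cv2.resize(im[90:220,170:330,::-1],None,fx=4,fy=4,interpolation=2))
o=observe();print(o["position"],np.round(o["tool_rot"],3).tolist(),o["force"])
W=cloud(d,c)
# tub -> lid plane tilt, tote rims
P=W[np.all((W>[.34,-.3,.235])&(W<[.52,-.14,.262]),axis=2)];hsv=cv2.cvtColor(im,cv2.COLOR_RGB2HSV)
A=np.c_[P[:,:2],np.ones(len(P))];k=np.linalg.lstsq(A,P[:,2],rcond=None)[0];print(len(P),k,P.mean(0),np.percentile(P,[2,98],axis=0))
```

```text
[ 0.4343328  -0.21073883  0.28273287] [[0.113, 0.994, -0.0], [0.994, -0.113, 0.001], [0.001, -0.0, -1.0]] [-0.89390495 -0.25556278 -4.93156291]
447 [-0.04696162 -0.09610702  0.25530482] [ 0.44205752 -0.19122612  0.25292325] [[ 0.37484786 -0.2588348   0.23617166]
 [ 0.4836112  -0.15696294  0.26159249]]
```

View pics/over.png

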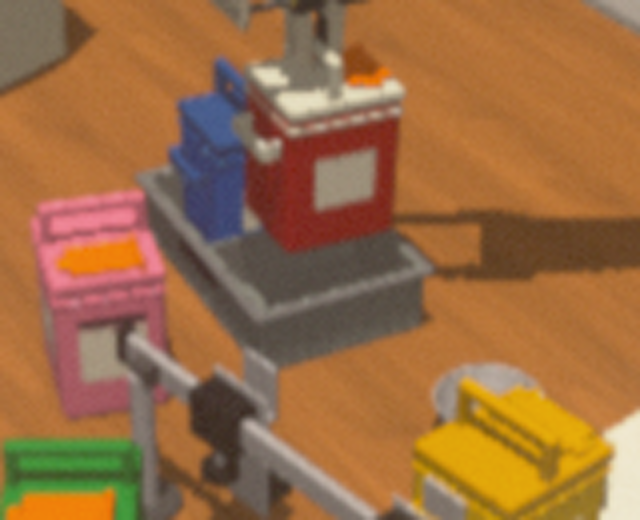

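The container hangs upright over the empty bay (tub bottom at (300,245)), clear of blue at (215,170). I lower it gently.

apply_moves(
  increments=[
    [[0,-1,-8,0,0,0],[0,0,-12,0,0,0],[0,0,-12,0,0,0],[0,0,-10,0,0,0],[0,0,-8,0,0,0],[0,0,-8,0,0,0],[0,0,-8,0,0,0],[0,0,-8,0,0,0],[0,0,0,0,0,0]],
  ],
)

```text
time_s: 9.97
position: [0.4336, -0.2122, 0.2072]
tool_rot: [[0.114, 0.994, -0.002], [0.994, -0.114, 0.002], [0.001, -0.002, -1.0]]
force: [-0.4, 0.6, -4.6]
gripper_width: 0.0114
grasp_force: 30.0
```

No contact with the walls, so I continue.

apply_moves(
  increments=[
    [[0,0,-6,0,0,0],[0,0,-6,0,0,0],[0,0,-6,0,0,0],[0,0,-3,0,0,0],[0,0,-2,0,0,0],[0,0,-1,0,0,0],[0,0,0,0,0,0],[0,0,0,0,0,0]],
  ],
)

```text
time_s: 10.63
position: [0.4343, -0.2128, 0.185]
tool_rot: [[0.114, 0.994, 0.0], [0.994, -0.114, -0.0], [-0.0, 0.0, -1.0]]
force: [-0.5, 0.4, -4.4]
gripper_width: 0.0117
grasp_force: 30.0
```

apply_moves(
  increments=[
    [[0,0,-1,0,0,0],[0,0,-1,0,0,0],[0,0,-1,0,0,0],[0,0,-1,0,0,0],[0,0,0,0,0,0],[0,0,0,0,0,0]],
  ],
)

```text
time_s: 11.13
position: [0.4352, -0.2131, 0.1819]
tool_rot: [[0.114, 0.994, 0.003], [0.994, -0.114, -0.001], [-0.001, 0.003, -1.0]]
force: [3.2, 1.1, 5.6]
gripper_width: 0.0114
grasp_force: 30.0
```

The floor is reached: force changed from -4.4 to +5.6 N and the height agrees. I release.

apply_moves(
  increments=[
    [[0,0,0.5,0,0,0],[0,0,0,0,0,0],[0,0,0,0,0,0],[0,0,0,0,0,0],[0,0,0,0,0,0],[0,0,0,0,0,0]],
  ],
  hand=0.6,
)

```text
time_s: 11.63
position: [0.434, -0.2128, 0.1812]
tool_rot: [[0.114, 0.993, -0.001], [0.994, -0.114, 0.0], [0.0, -0.001, -1.0]]
force: [0.2, -0.1, 0.2]
gripper_width: 0.0471
grasp_force: 0.0
```

apply_moves(
  increments=[
    [[0,0,5,0,0,0],[0,0,10,0,0,0],[0,0,20,0,0,0],[0,0,30,0,0,0],[0,0,30,0,0,0],[-10,-20,30,0,0,0],[-10,-30,20,0,0,0],[-10,-30,0,0,0,0],[-10,-30,0,0,0,0],[0,0,0,0,0,0]],
  ],
)

```text
time_s: 12.47
position: [0.3925, -0.3271, 0.3266]
tool_rot: [[0.118, 0.993, -0.0], [0.993, -0.118, -0.003], [-0.003, -0.0, -1.0]]
force: [-0.1, -1.1, -0.3]
gripper_width: 0.0553
grasp_force: 0.0
```

Run:
```python
from h import *
im,d,c=grab("scene");cv2.imwrite("pics/end.png",cv2.resize(im[90:220,170:330,::-1],None,fx=4,fy=4,interpolation=2))
W=cloud(d,c);P=W[np.all((W>[.35,-.27,.14])&(W<[.51,-.14,.172]),axis=2)]
A=np.c_[P[:,:2],np.ones(len(P))];k=np.linalg.lstsq(A,P[:,2],rcond=None)[0];print(len(P),k,np.percentile(P,[2,50,98],axis=0))
print(observe()["position"])
```

```text
513 [-0.07633805 -0.06267054  0.17772207] [[ 0.37670896 -0.26024204  0.14074642]
 [ 0.43866313 -0.19635569  0.15802292]
 [ 0.48576177 -0.15966028  0.16781608]]
[ 0.39314321 -0.32480615  0.32634526]
```

View pics/end.png

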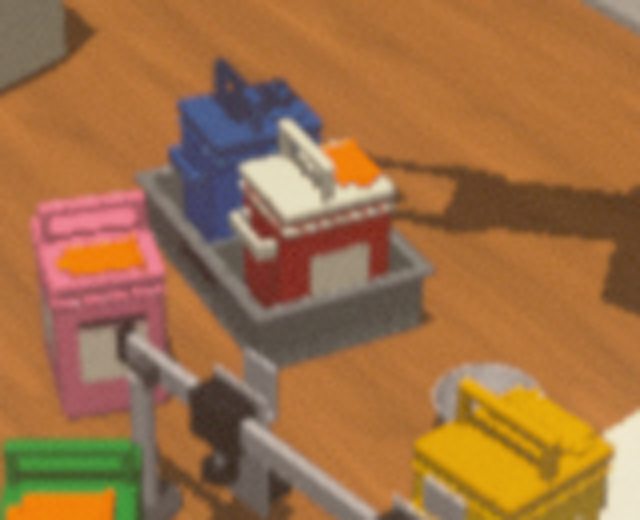

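The red container stands flat in the bay at (315,230), with its flap shut (355,160). Blue and yellow are where they were, and the gripper is clear.

```bash
python3 -c "
from cell import job; print(job.job_done())"
```

```text
the job is handed in; nothing more can be done
None
```

I pressed the red container's flap shut on the bracket, lifted it clear of the hook and stood it upright in the empty tote bay. In the last picture it sat level there with the flap closed, and the job was handed in at about 12.5 s; no verdict came back.

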